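# Build up the wire bonder's work stage for the square-package job

### The arm

A 6-joint arm with a two-finger parallel gripper is mounted at the origin on the work surface. World frame = base frame: x ahead of the robot, y to its left, z up, the work surface at z = 0. Lengths are in m, angles in rad, forces in N, time in s.
With the tool pointing down it reaches from about 0.275 to 0.75 m from the base axis. Payload 10.2 kg.
Tool frame: the origin (TCP) lies on the mounting face of the last link; the fingertips stand 166 mm ahead of it and the grasp point (between the pads) lies arm.grip_depth ahead of it (arm.grip_depth is the distance from the TCP to the grasp point, in m); z points along the fingers, y is the line along which they close (so a half turn about z gives the same grasp; the last joint's range is limited). The gripper opens to 88 mm and grips with 3 to 60 N. Pads are 18 mm wide; open, the fingers measure 123 mm over their backs; the gripper's body (75 mm by 187 mm) begins 45 mm behind the grasp point.
Start: joints at [-1.327, 0.313, 1.498, -0, 1.331, -0.223], TCP at [0.236, -0.469, 0.405] pointing down, gripper open.
Joint ranges: [-2.94, 2.94], [-0.97, 2.17], [0.19, 2.56], [-1.23, 4.37], [0.02, 3.11], [-2.88, 2.88]. Speed limits (rad/s): [2.39, 2.39, 3.01, 3.14, 3.14, 3.14].

### API

Orientations are given as a unit quaternion [x, y, z, w].
In Python, from station import arm gives the robot as it stands.
- The arm moves only by the tool drive_tool, never from a script. Its argument "deltas" is one flat list of numbers, 7 for each row, row after row: the shift along the tool's x, y, z each as a share of 0.03 m, from -1 to 1, then the turn, a rotation vector about the tool's x, y, z each as a share of 0.1 rad, from -1 to 1, then the opening, from -1 (shut) to 1 (fully open). A call has 1 to 5 rows; each row shifts and turns the commanded pose from where the row before left it, along the tool's axes as they then stand; what a row does not reach is not made up. A row lasts 1/8 s, in which the tool goes at most 62.5 mm and 10.7 degrees, less where a joint would pass 70% of its speed; a pose out of reach is approached as far as the arm can. A call with a number of a shift or a turn outside -1 to 1 is refused whole. A call with a gripper value outside its range is refused whole. The fingers move at their own pace and stop on an object; "newtons" is the grip in N (left out, the last holds). Time passes only in rows, so rows that do not move let the fingers close. It gives the time, the measured TCP pose, the force, the opening and the grip force at its end, in the units of the state.
- arm.sense(): the state, without advancing time (a new reading comes with each control period).
- arm.get_image(name): name is "scene" or "side" or "wrist"; returns (picture, depth): 384x512x3 uint8, blue, green, red; 384x512 float32, m along the optical axis (not along the pixel's ray), 0 where there is no reading.
- arm.get_calibration(name): a dict with "intrinsics" (3x3 intrinsics, pixels), "T" (4x4, takes a point from camera to world coordinates); the wrist camera has in their place "T_tool_cam" (4x4, takes a point from camera to tool coordinates, whose origin is the TCP and whose axes are the flange's). Camera axes: x right, y down, z forward; pixel columns grow to the right and rows downward; lengths in m; the calibration is good to about 2 mm. A picture is of the moment at which its call begins: read the wrist's pose just before it. get_calibration takes no time and is no camera call.
- arm.finish_job(): hands the job in; it is judged then, once.
The state is a dict: "time_s": time; "joint_positions": joint angles; "joint_vel": joint speeds; "effort": joint torques, N m; "position": TCP position; "tcp_rot": TCP orientation; "contact_force": force on the tool from outside, world axes, zero at the start; "ft_torque": the same for the moment, N m; "finger_gap": opening from 0.0 (shut) to 1.0 (fully open); "grip_force": force on a finger pad.
Only numpy, scipy, OpenCV 4.12 (cv2) and the standard library are available. Lean on these libraries where they do the work, as an engineer would, in place of code of your own. Each camera call takes 0.05 s, during which the arm holds its last target. There are 200 camera calls.

### The job

The wire bonder's turntable is out on the bench for a changeover. Build up its work stage from the bottom, one part at a time in this order: the tall silver riser on the turntable's hub, the grey heater head on the riser, the brass insert into the heater head's cup, and last the black retaining cap over the insert. Set each part down without dropping it, so that it sits fully home and level, let go of everything, and leave the blue riser, the green insert, the glass dish and the black chip tray where they are.

Things in the scene. Friction and masses are not known exactly. Their poses are not given: they have to be found in the camera images.
- turntable: Target, fixed on the bench: dark grey disc 130 mm across, 8 mm thick, with white degree marks; on it a steel hub 56 mm across, its flat shoulder 20 mm above the bench. From the shoulder rises a spigot 14 mm tall, 28 mm across for 4 mm, then tapering to 16 mm. A seated riser's origin is 20 mm above this origin. Origin: centre of its underside, z up its axis.
- riser_tall: Loose, standing on the bench: tall riser, bare silver aluminium: body 56 mm across, 30 mm tall, with a spigot on top like the turntable's (44 mm overall). Underside: socket 32 mm across, 16 mm deep, drops over a spigot. 0.19 kg. Grip across the body. A seated heater head's origin is 30 mm above this origin. Origin: centre of its underside, z up its axis.
- heater: Loose, standing on the bench: heater head, mid-grey cylinder 60 mm across, 40 mm tall, two grooves round it. Underside: socket 32 mm across, 16 mm deep. Top: open cup 52 mm across, 6 mm deep, floor 34 mm above the origin. 0.27 kg. Grip across the body. A seated insert's origin is 34 mm above this origin. Origin: centre of its underside, z up its axis.
- insert_brass: Loose, standing on the bench: brass insert, yellow disc 46 mm across, 24 mm tall, dark 16 mm square pocket on top. Chamfered below to 40 mm across over 5 mm and above to 37 mm over the top 6 mm; the straight side to grip runs 5 to 18 mm above the origin, and the lowest 6 mm go into the cup. 0.30 kg. A seated cap's origin is 8 mm above this origin. Origin: centre of its underside, z up its axis.
- cap: Loose, on the bench: retaining cap, black knurled ring 60 mm across, 20 mm tall, lying right way up: skirt 52 mm inside, open below for 16 mm; lip 4 mm thick on top with a 26 mm round window. 0.08 kg. Grip across the skirt. It drops over the insert until the lip rests on the insert's top, 2 mm of gap left below the skirt. Origin: centre of its underside, z up its axis.
- riser_short: Loose, not for this job, stays where it is: short riser, blue anodised, 56 mm across, body 20 mm tall with the same spigot on top (34 mm overall). Origin: centre of its underside, z up its axis.
- insert_green: Loose, not for this job, stays where it is: green anodised insert with a small grey round pocket on top, 46 mm across, 24 mm tall. Origin: centre of its underside, z up its axis.
- dish: Loose, not for this job, stays where it is: round glass dish of chips with a glass cover, 62 mm across, 15 mm tall. Origin: centre of its underside, z up its axis.
- waffle: Loose, not for this job, stays where it is: black square chip tray (waffle pack) with a grid of small pockets, 51 mm square, 13 mm tall. Origin: centre of its underside, z up its axis.
Mind the look-alikes: they are no part of the job. What is shaped like the heater but red is not meant.

How it is judged:
By the outcome, as a careful person would: the job done as asked, in the order asked, and still so for the second after the job is handed in, with the robot touching nothing.
It also fails if it takes over 80 s, if anything falls off the work surface, if the arm or the gripper's body presses on something with over 40 N, if the wrist force passes 120 N, or if a joint passes its speed limit or range.

## Working session

There is one attempt and no reset: what is moved stays moved. The work goes in short steps, Python scripts to look and compute and a tool call to move; the robot and the scene stay as the last step left them, time stands still between calls to the robot, and variables do not carry over. Pictures are saved under pics/ and viewed, at most 14 in all, crops included, and the job is handed in when it is done.

Besides the shell and the picture viewer there is one more tool, called after "Request:" as name(argument=value, ...), one argument or row to a line, values as JSON. drive_tool: Moves the arm, as the interface text tells. Its arguments: {"type":"object","properties":{"deltas":{"type":"array"},"newtons":{"type":"number"}},"required":["deltas"]}

```bash
mkdir -p pics; ls
python3 - <<'E'
from station import arm
import cv2,numpy as np
print(arm.sense()); print(arm.grip_depth)
for n in("scene","side","wrist"):
    im,d=arm.get_image(n); cv2.imwrite(f"pics/{n}0.png",im); np.save(f"pics/{n}0.npy",d)
    c=arm.get_calibration(n); print(n,{k:np.round(v,4).tolist() for k,v in c.items()})
E
```

```text
pics
{'time_s': 0.0, 'joint_positions': array([-1.32744108e+00,  3.13446257e-01,  1.49843016e+00, -1.35363309e-05,
        1.33100136e+00, -2.23408020e-01]), 'joint_vel': array([-0.00100174, -0.00013788, -0.00155717, -0.00081596, -0.00118388,
       -0.00074645]), 'effort': array([ 1.46858605e-03, -4.02209079e+01, -2.52268821e+01,  6.95220055e-02,
        3.53103597e-02, -1.16197693e-04]), 'position': array([ 0.2362241 , -0.46881082,  0.40416546]), 'tcp_rot': array([ 9.72889319e-01,  2.31270317e-01, -1.29817101e-05, -6.42465092e-04]), 'contact_force': array([-0.27877349,  1.5472766 ,  0.62279553]), 'ft_torque': array([ 0.04505447, -0.00085786,  0.01765117]), 'grip_force': 0.0, 'finger_gap': 0.9976220960575902}
0.1473
scene {'intrinsics': [[414.1451, 0.0, 256.861], [0.0, 414.1451, 185.0817], [0.0, 0.0, 1.0]], 'T': [[-0.138, 0.7619, -0.6328, 1.2435], [0.9904, 0.1091, -0.0846, 0.0388], [0.0046, -0.6384, -0.7697, 0.8883], [0.0, 0.0, 0.0, 1.0]]}
side {'intrinsics': [[485.5151, 0.0, 254.2956], [0.0, 485.5151, 186.72], [0.0, 0.0, 1.0]], 'T': [[-0.8337, -0.2657, 0.484, -0.149], [-0.5519, 0.4251, -0.7174, 1.003], [-0.0152, -0.8653, -0.5011, 0.7798], [0.0, 0.0, 0.0, 1.0]]}
wrist {'intrinsics': [[287.941, 0.0, 251.8842], [0.0, 287.941, 187.6993], [0.0, 0.0, 1.0]], 'T_tool_cam': [[0.0003, -0.9572, -0.2896, 0.0761], [1.0, 0.0003, 0.0, 0.0009], [0.0, -0.2896, 0.9572, 0.0205], [0.0, 0.0, 0.0, 1.0]]}
```

View pics/scene0.png

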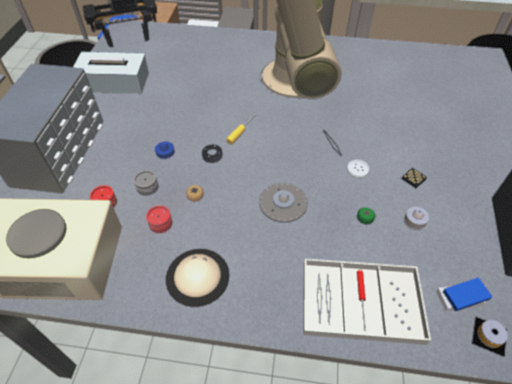

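View pics/side0.png

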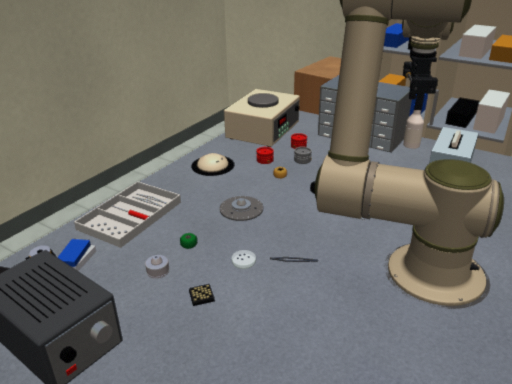

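The scene view shows: turntable (284,201), silver riser with spigot (417,217), grey heater (147,182), brass insert (195,192), black cap (212,153). Not to be touched are blue riser (165,149), green insert (367,215), dish (358,168), tray (414,177) and the red heater look-alikes (103,197) and (159,218). The side view shows the same things: turntable (241,207), riser (157,265), heater (303,155), brass (280,172); the cap is hidden behind the arm.

```bash
cat > h.py <<'E'
from station import arm
import cv2,numpy as np
from scipy.spatial.transform import Rotation as Ro
def cam(n,s=None):
    c=arm.get_calibration(n); K=c["intrinsics"]
    if n!="wrist": return K,np.array(c["T"])
    s=s or arm.sense(); T=np.eye(4); T[:3,:3]=Ro.from_quat(s["tcp_rot"]).as_matrix(); T[:3,3]=s["position"]
    return K,T@c["T_tool_cam"]
def ray(K,T,uv):
    d=T[:3,:3]@np.linalg.solve(K,[uv[0],uv[1],1.]); return T[:3,3],d
def plane(K,T,uv,z):
    o,d=ray(K,T,uv); return o+d*(z-o[2])/d[2]
def proj(K,T,p):
    q=np.linalg.inv(T)@np.append(p,1); q=K@q[:3]; return q[:2]/q[2]
def tri(obs):
    A=np.zeros((3,3));b=np.zeros(3)
    for K,T,uv in obs:
        o,d=ray(K,T,uv); d=d/np.linalg.norm(d); P=np.eye(3)-np.outer(d,d); A+=P;b+=P@o
    p=np.linalg.solve(A,b); return p
E
python3 - <<'E'
from h import *
S=cam("scene");D=cam("side")
pts=dict(turn=(284,198,.034,241,203),riser=(417,213,.044,157,259),heater=(147,178,.04,303,151),brass=(195,189,.024,280,169),cap=(212,151,.02),blue=(165,146,.03),green=(367,213,.024,188,238),dish=(358,167,.015,244,258),waffle=(414,176,.013,202,293),red1=(103,193,.04,299,136),red2=(159,213,.04,265,150))
for k,v in pts.items():
    print(k,np.round(plane(*S,v[:2],v[2]),3), np.round(tri([(*S,v[:2]),(*D,v[3:])]),3) if len(v)>3 else "")
a=cv2.imread("pics/scene0.png");c=cv2.resize(a[130:240,75:225],None,fx=4,fy=4,interpolation=3);e=cv2.resize(a[130:240,335:445],None,fx=4,fy=4,interpolation=3)
cv2.imwrite("pics/crop1.png",cv2.resize(np.hstack([c,e]),None,fx=.76,fy=.76))
E
```

```text
turn [0.574 0.021 0.034] [0.564 0.02  0.022]
riser [0.583 0.357 0.044] [0.576 0.359 0.037]
heater [ 0.563 -0.351  0.04 ] [ 0.56  -0.353  0.038]
brass [ 0.57  -0.219  0.024] [ 0.572 -0.218  0.026]
cap [ 0.42  -0.204  0.02 ] 
blue [ 0.429 -0.341  0.03 ] 
green [0.585 0.237 0.024] [0.583 0.237 0.022]
dish [0.418 0.219 0.015] [0.416 0.218 0.013]
waffle [0.429 0.374 0.013] [0.427 0.374 0.012]
red1 [ 0.63  -0.449  0.04 ] [ 0.63  -0.449  0.042]
red2 [ 0.671 -0.286  0.04 ] [ 0.673 -0.285  0.042]
```

View pics/crop1.png

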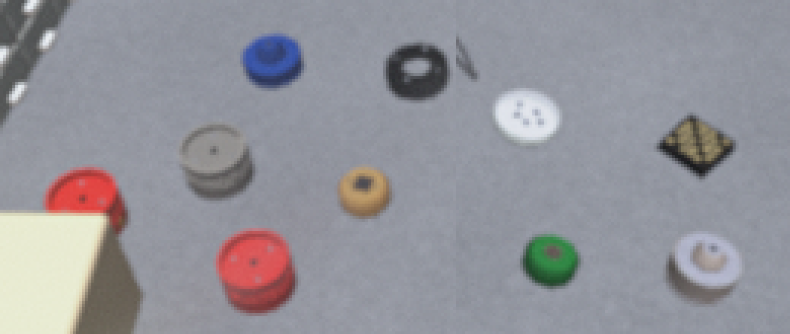

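View pics/wrist0.png

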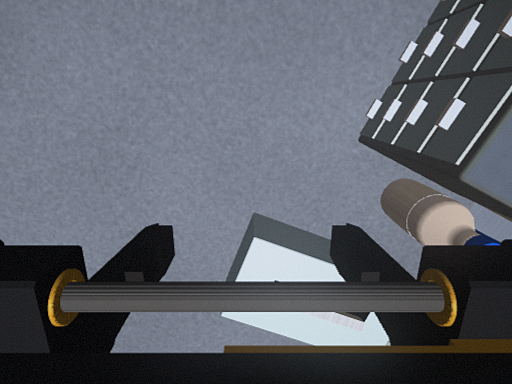

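The crop confirms grey (not red) heater at scene px (147,182), yellow insert with square dark pocket at (195,192) (not the green one), tall silver riser (417,217) (not blue), black ring with window (212,153). The first wrist picture only shows bench and fingers. Now I level the tool axes with the world and fly over the parts.

Request:
drive_tool(
  deltas=[0.97,-0.15,0,0,0,0.934,1,0.95,-0.25,0,0,0,0.934,1,0.93,-0.34,0,0,0,0.934,1,0.9,-0.42,0,0,0,0.934,1,0.86,-0.5,0,0,0,0.934,1],
)

```text
time_s: 0.78
position: [0.3572, -0.3815, 0.4045]
tcp_rot: [1.0, -0.002, -0.0, -0.0]
contact_force: [0.1, -0.0, -0.5]
finger_gap: 1.001
grip_force: 0.0
```

Request:
drive_tool(
  deltas=[0.8,-0.58,0,0,0,0,1,0.8,-0.58,0,0,0,0,1,0.8,-0.58,0,0,0,0,1,0.8,-0.58,0,0,0,0,1,0,0,0,0,0,0,1],
)

```text
time_s: 1.4
position: [0.4534, -0.3116, 0.4044]
tcp_rot: [1.0, 0.001, -0.0, -0.0]
contact_force: [-0.6, 0.0, 0.3]
finger_gap: 1.0
grip_force: 0.0
```

Run:
```python
from h import *
import pickle
s=arm.sense(); im,d=arm.get_image("wrist"); pickle.dump((s,im),open("w1.pkl","wb")); cv2.imwrite("pics/w1.png",im); print(s["position"],s["tcp_rot"],s["joint_positions"],s["time_s"])
```

```text
[ 0.45339956 -0.31158532  0.40436663] [ 9.99999328e-01  1.11377491e-03 -1.95686905e-04 -2.53740798e-04] [-8.15113757e-01  3.68826529e-01  1.42101464e+00  6.39901109e-05
  1.35238930e+00  7.53441135e-01] 1.4
```

View pics/w1.png

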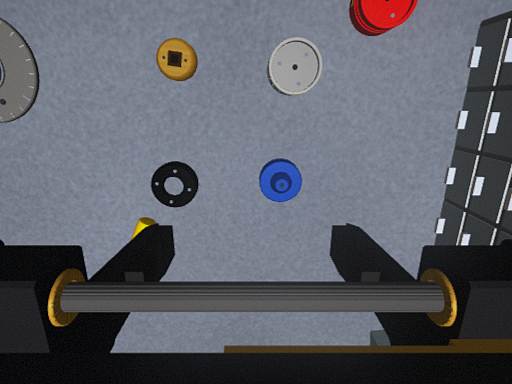

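The wrist view shows heater (295,66), brass insert (176,59), cap (175,184), blue riser (281,180), turntable edge at left. On to the turntable with two views, then to the riser.

Request:
drive_tool(
  deltas=[0.3,-1,0,0,0,0,1,0.3,-1,0,0,0,0,1,0.3,-1,0,0,0,0,1,0.3,-1,0,0,0,0,1,0.3,-1,0,0,0,0,1],
)

```text
time_s: 2.08
position: [0.4972, -0.1625, 0.4047]
tcp_rot: [1.0, -0.001, -0.0, 0.0]
contact_force: [1.1, -0.8, -0.1]
finger_gap: 0.997
grip_force: 0.0
```

Request:
drive_tool(
  deltas=[0.3,-1,0.5,0,0,0,1,0.3,-1,0.5,0,0,0,1,0.3,-1,0.5,0,0,0,1,0.3,-1,0.5,0,0,0,1,0,0,0,0,0,0,1],
)

```text
time_s: 2.7
position: [0.5334, -0.0421, 0.3438]
tcp_rot: [1.0, 0.001, -0.001, -0.0]
contact_force: [0.1, -0.7, 0.2]
finger_gap: 1.004
grip_force: 0.0
```

```bash
cat >> h.py <<'E'
import pickle
def shot(n):
    s=arm.sense(); im,d=arm.get_image("wrist"); pickle.dump((s,im),open(n+".pkl","wb")); cv2.imwrite(f"pics/{n}.png",im); print(n,s["position"].round(4),s["tcp_rot"].round(4),s["time_s"]); return s,im
E
python3 -c "
from h import *
shot('w2')"
```

```text
w2 [ 0.5334 -0.0421  0.3438] [ 1.0e+00  6.0e-04 -1.1e-03 -3.0e-04] 2.7
```

Request:
drive_tool(
  deltas=[0.3,-1,0.5,0,0,0,1,0.3,-1,0.5,0,0,0,1,0.3,-0.5,0.5,0,0,0,1,0,0,0,0,0,0,1],
)

```text
time_s: 3.25
position: [0.5608, 0.032, 0.2989]
tcp_rot: [1.0, 0.0, -0.001, 0.0]
contact_force: [-0.3, -0.1, 0.6]
finger_gap: 1.0
grip_force: 0.0
```

```bash
python3 -c "
from h import *
shot('w3')
a=cv2.imread('pics/w2.png');b=cv2.imread('pics/w3.png');cv2.imwrite('pics/w23.png',np.vstack([a[:300],b[:300]]))"
```

```text
w3 [0.5608 0.032  0.2989] [ 1.e+00  1.e-04 -8.e-04  0.e+00] 3.25
```

View pics/w23.png

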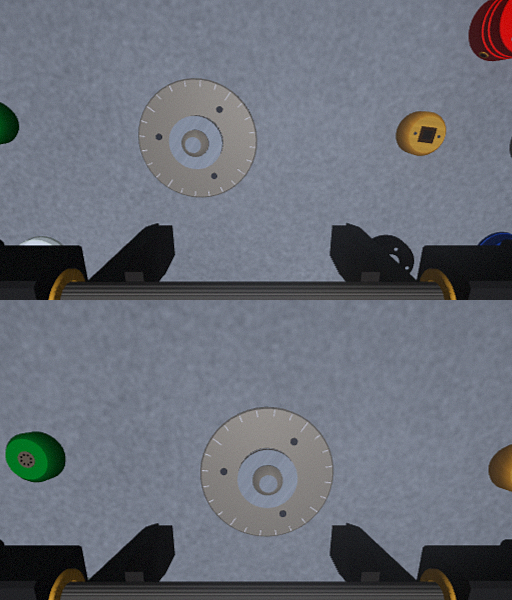

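The top half (w2) shows the turntable at (197,138) with spigot top at (193,144). The bottom half (w3) shows it at (267,172), spigot (268,182). Fit circles.

```bash
cat >> h.py <<'E'
from scipy.optimize import least_squares
def load(n):
    s,im=pickle.load(open(n+".pkl","rb")); return im,*cam("wrist",s)
def circ(K,T,c,z):
    """fit a circle to contour pixels cast onto the plane z"""
    P=np.array([plane(K,T,p,z)[:2] for p in c.reshape(-1,2)])
    f=lambda q:np.hypot(*(P-q[:2]).T)-q[2]
    r=least_squares(f,[*P.mean(0),.03],loss="soft_l1",f_scale=.0005); return r.x,np.abs(r.fun).mean()
def blob(m,uv):
    m=cv2.morphologyEx(m.astype(np.uint8),cv2.MORPH_OPEN,np.ones((3,3)))
    cs=cv2.findContours(m,cv2.RETR_EXTERNAL,cv2.CHAIN_APPROX_NONE)[0]
    cs=[c for c in cs if len(c)>15]
    return max(cs,key=lambda c:cv2.pointPolygonTest(c,tuple(map(float,uv)),True))
E
python3 - <<'E'
from h import *
obs=[]
for n,a,b in(("w2",(197,138),(193,144)),("w3",(267,172),(268,182))):
    im,K,T=load(n); i=im.astype(int)
    print([i[y,x].tolist() for x,y in((a[0]-35,a[1]-20),(350,60),(b[0]-20,b[1]+3),b,(b[0],b[1]-11))])
    m=(i[...,0]-i[...,2]<6); c=cv2.convexHull(blob(cv2.morphologyEx(m.astype(np.uint8),cv2.MORPH_CLOSE,np.ones((9,9))),a)); 
    q,e=circ(K,T,c,.008); print(n,"disc",q.round(4),e.round(5)); obs.append((K,T,proj(K,T,[q[0],q[1],.008])))
print(tri(obs).round(4))
E
```

```text
[[121, 122, 127], [139, 127, 120], [155, 134, 127], [164, 143, 134], [106, 111, 113]]
w2 disc [0.5668 0.0172 0.0642] 0.00011
[[131, 135, 140], [129, 116, 108], [161, 144, 136], [159, 138, 131], [109, 110, 116]]
w3 disc [0.5671 0.0178 0.0641] 0.00011
[0.5665 0.0177 0.0057]
```

Request:
drive_tool(
  deltas=[0.05,-1,0,0,0,0,1,0.05,-1,0,0,0,0,1,0.05,-1,0,0,0,0,1,0.05,-1,0,0,0,0,1,0.05,-1,0,0,0,0,1],
)

```text
time_s: 3.92
position: [0.5685, 0.182, 0.3007]
tcp_rot: [1.0, -0.001, 0.001, 0.0]
contact_force: [-0.2, 0.8, 1.4]
finger_gap: 0.997
grip_force: 0.0
```

Request:
drive_tool(
  deltas=[0.05,-1,0,0,0,0,1,0.05,-1,0,0,0,0,1,0.05,-1,0,0,0,0,1,0.05,-1,0,0,0,0,1,0,0,0,0,0,0,1],
)

```text
time_s: 4.55
position: [0.5744, 0.3026, 0.3003]
tcp_rot: [1.0, 0.0, 0.001, -0.0]
contact_force: [-0.3, 0.6, 0.2]
finger_gap: 0.999
grip_force: 0.0
```

```bash
python3 -c "
from h import *
shot('w4')"
```

```text
w4 [0.5744 0.3026 0.3003] [ 1.e+00  4.e-04  6.e-04 -1.e-04] 4.55
```

Request:
drive_tool(
  deltas=[0.05,-1,0.6,0,0,0,1,0.05,-0.9,0.6,0,0,0,1,0,0,0,0,0,0,1],
)

```text
time_s: 4.97
position: [0.5772, 0.3589, 0.2625]
tcp_rot: [1.0, 0.0, -0.001, 0.001]
contact_force: [0.4, -0.8, -0.1]
finger_gap: 1.001
grip_force: 0.0
```

```bash
python3 -c "
from h import *
shot('w5')
a=cv2.imread('pics/w4.png');b=cv2.imread('pics/w5.png');cv2.imwrite('pics/w45.png',np.vstack([a[:300],b[:300]]))"
```

```text
w5 [0.5772 0.3589 0.2625] [ 1.e+00  0.e+00 -1.e-03  5.e-04] 4.975
```

View pics/w45.png

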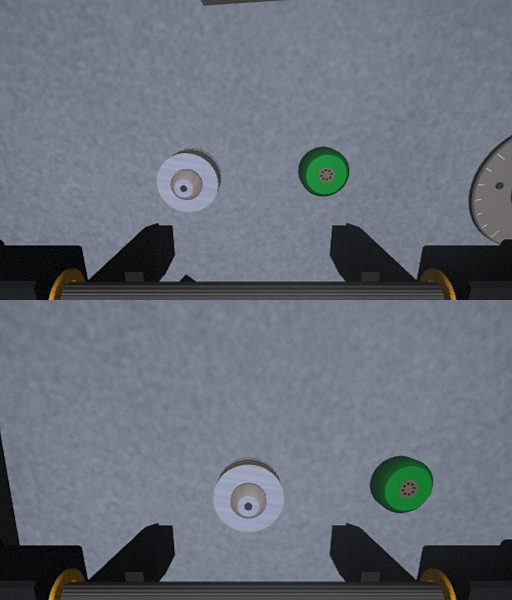

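The views show the silver riser: w4 shoulder disc at (189,182), w5 at (249,197). The green insert is at (324,172) and (402,184). Fit the bright shoulder disc.

Run:
```python
from h import *
obs=[]
for n,a in(("w4",(168,182)),("w5",(225,197))):
    im,K,T=load(n); i=im.astype(int); print(i[a[1],a[0]],i[250,256],i[60,250])
    m=i[...,0]>165; c=cv2.convexHull(blob(m,a))
    q,e=circ(K,T,c,.030); print(n,q.round(4),e.round(5),len(c)); obs.append((K,T,proj(K,T,[*q[:2],.03])))
print(tri(obs).round(4))
obs=[]
for n,b in(("w2",(193,144)),("w3",(268,182))):
    im,K,T=load(n); i=im.astype(int); m=(i[...,0]-i[...,2]>14); 
    y,x=np.mgrid[:384,:512]; m&=np.hypot(x-b[0],y-b[1])<38; m=cv2.morphologyEx(m.astype(np.uint8),cv2.MORPH_CLOSE,np.ones((13,13)))
    c=cv2.convexHull(blob(m,(b[0]-16,b[1]))); q,e=circ(K,T,c,.020); print("hub",q.round(4),e.round(5)); obs.append((K,T,proj(K,T,[*q[:2],.02])))
print(tri(obs).round(4))
```

```text
[179 152 145] [145 132 123] [135 121 115]
w4 [0.5796 0.3613 0.0269] 0.00017 33
[180 154 149] [147 133 125] [142 128 122]
w5 [0.5797 0.3614 0.027 ] 0.00016 34
[0.5794 0.3614 0.0293]
hub [0.5655 0.0182 0.0289] 0.00285
hub [0.5666 0.0176 0.0278] 0.00093
[0.5661 0.0179 0.0201]
```

Request:
drive_tool(
  deltas=[0.08,-0.08,0.78,0,0,0,1,0,0,0.78,0,0,0,1,0,0,0.78,0,0,0,1,0,0,0.77,0,0,0,1,0,0,0,0,0,0,1],
)

```text
time_s: 5.65
position: [0.5797, 0.3607, 0.1687]
tcp_rot: [1.0, -0.001, -0.001, 0.001]
contact_force: [-0.8, 0.3, 0.7]
finger_gap: 1.0
grip_force: 0.0
```

Request:
drive_tool(
  deltas=[0,0,0,0,0,0,-1,0,0,0,0,0,0,-1,0,0,0,0,0,0,-1,0,0,0,0,0,0,-1,0,0,0,0,0,0,-1],
  newtons=30,
)

```text
time_s: 6.28
position: [0.5796, 0.3619, 0.1707]
tcp_rot: [1.0, -0.0, 0.0, -0.0]
contact_force: [-0.2, -0.7, 2.2]
finger_gap: 0.621
grip_force: 30.0
```

```bash
python3 -c "
from h import *
shot('w6')"
```

```text
w6 [0.5796 0.3619 0.1707] [ 1.e+00 -1.e-04  2.e-04 -0.e+00] 6.275
```

View pics/w6.png

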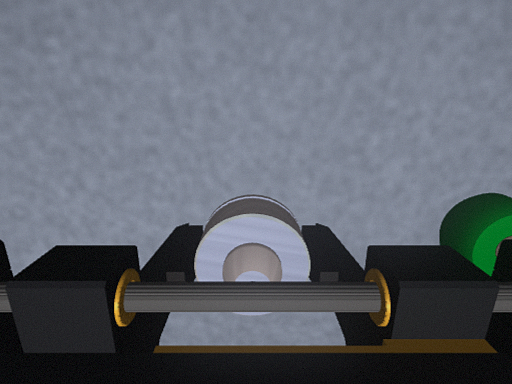

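Riser between the pads, shoulder disc from (195,262) to (311,262), gap 0.62 ≈ 55 mm. Checking its offset in the tool frame, to calibrate the camera against the finger centre.

Run:
```python
from h import *
im,K,T=load("w6"); i=im.astype(int); c=blob((i[...,0]>165)&(np.arange(384)[:,None]<276),(210,262))
c=c[(c[:,0,1]<270)]
Tt=np.array(arm.get_calibration("wrist")["T_tool_cam"])
for zt in(.139,.141):
    q,e=circ(K,Tt,c,zt); print(zt,q.round(4),e.round(5),len(c))
```

```text
0.139 [0.0017 0.0004 0.026 ] 0.00425 264
0.141 [0.0005 0.0004 0.0265] 0.00432 264
```

Request:
drive_tool(
  deltas=[0,0,-0.5,0,0,0,-1,0,0,-1,0,0,0,-1,0,0,-1,0,0,0,-1,0,0.8,-0.8,0,0,0,-1,-0.05,1,0,0,0,0,-1],
)

```text
time_s: 6.95
position: [0.578, 0.3077, 0.2723]
tcp_rot: [1.0, 0.0, 0.002, -0.001]
contact_force: [0.7, -0.6, -2.7]
finger_gap: 0.62
grip_force: 30.0
```

Request:
drive_tool(
  deltas=[-0.04,1,0,0,0,0,-1,-0.04,1,0,0,0,0,-1,-0.04,1,0,0,0,0,-1,-0.04,1,0,0,0,0,-1,-0.04,1,0,0,0,0,-1],
)

```text
time_s: 7.58
position: [0.5718, 0.1569, 0.2702]
tcp_rot: [1.0, -0.0, 0.0, -0.0]
contact_force: [0.6, 0.0, -1.9]
finger_gap: 0.62
grip_force: 30.0
```

Request:
drive_tool(
  deltas=[-0.04,1,0,0,0,0,-1,-0.04,1,0,0,0,0,-1,-0.04,1,0.3,0,0,0,-1,-0.04,1,0.3,0,0,0,-1,0,0.5,0.3,0,0,0,-1],
)

```text
time_s: 8.2
position: [0.5672, 0.0217, 0.2427]
tcp_rot: [1.0, -0.001, 0.0, 0.0]
contact_force: [1.1, -0.3, -2.9]
finger_gap: 0.618
grip_force: 30.0
```

Request:
drive_tool(
  deltas=[0,0,0,0,0,0,-1,0,0,0,0,0,0,-1],
)

```text
time_s: 8.45
position: [0.5673, 0.0237, 0.2428]
tcp_rot: [1.0, 0.0, 0.0, -0.0]
contact_force: [-0.2, 0.1, -2.9]
finger_gap: 0.618
grip_force: 30.0
```

Request:
drive_tool(
  deltas=[0,0.17,0.5,0,0,0,-1,0,0,0.5,0,0,0,-1,0,0,0,0,0,0,-1,0,0,0,0,0,0,-1],
)

```text
time_s: 8.95
position: [0.5673, 0.0179, 0.2124]
tcp_rot: [1.0, -0.0, -0.0, -0.0]
contact_force: [-0.5, 0.2, -2.0]
finger_gap: 0.616
grip_force: 30.0
```

Run:
```python
from h import *
s,im=shot('w7'); a,_=arm.get_image("side"); b,_=arm.get_image("scene")
cv2.imwrite("pics/s7.png",np.hstack([cv2.resize(a[140:240,190:290],(400,400),interpolation=3),cv2.resize(b[140:240,230:330],(400,400),interpolation=3)]))
for _ in range(3): print(arm.sense()["position"].round(4)); arm.get_image("side")
```

```text
w7 [0.5673 0.0179 0.2124] [ 1. -0. -0. -0.] 8.95
[0.5673 0.0178 0.2128]
[0.5673 0.0178 0.2128]
[0.5672 0.0178 0.2128]
```

View pics/s7.png

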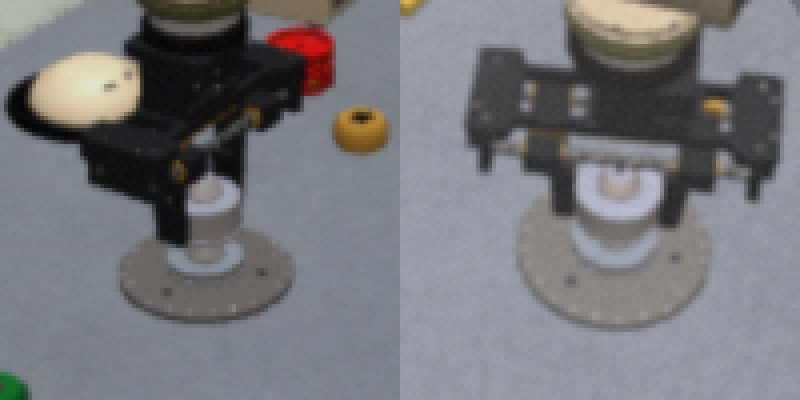

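The side and scene crops show the riser held centred just above the spigot. Lower gently.

Request:
drive_tool(
  deltas=[-0.01,0,0.2,0,0,0,-1,0,0,0.2,0,0,0,-1,0,0,0.15,0,0,0,-1,0,0,0.07,0,0,0,-1,0,0,0,0,0,0,-1],
)

```text
time_s: 9.88
position: [0.5669, 0.0177, 0.1937]
tcp_rot: [1.0, -0.0, -0.0, -0.0]
contact_force: [0.5, -0.5, -2.2]
finger_gap: 0.622
grip_force: 30.0
```

Request:
drive_tool(
  deltas=[0,0,0.05,0,0,0,-1,0,0,0.03,0,0,0,-1,0,0,0,0,0,0,-1],
)

```text
time_s: 10.25
position: [0.5669, 0.0178, 0.1914]
tcp_rot: [1.0, -0.0, -0.0, -0.0]
contact_force: [0.0, 0.5, -2.4]
finger_gap: 0.623
grip_force: 30.0
```

Request:
drive_tool(
  deltas=[0,0,0.04,0,0,0,-1,0,0,0,0,0,0,-1],
)

```text
time_s: 10.5
position: [0.5669, 0.0177, 0.1907]
tcp_rot: [1.0, -0.0, 0.0, 0.0]
contact_force: [-1.8, 0.7, 3.1]
finger_gap: 0.62
grip_force: 30.0
```

Request:
drive_tool(
  deltas=[0,0,0.04,0,0,0,-1,0,0,0,0,0,0,-1],
)

```text
time_s: 10.75
position: [0.567, 0.0178, 0.1905]
tcp_rot: [1.0, -0.0, 0.0, 0.0]
contact_force: [-7.6, 0.1, 15.4]
finger_gap: 0.621
grip_force: 30.0
```

Contact at z 0.1906 = grasp height + 20 mm: seated. Open, rise and check.

Request:
drive_tool(
  deltas=[0,0,0,0,0,0,1,0,0,0,0,0,0,1,0,0,0,0,0,0,1,0,0,-0.5,0,0,0,1,0,0,-1,0,0,0,1],
)

```text
time_s: 11.38
position: [0.5667, 0.0177, 0.2345]
tcp_rot: [1.0, -0.0, -0.001, -0.0]
contact_force: [0.5, -0.3, 0.4]
finger_gap: 1.004
grip_force: 0.0
```

Request:
drive_tool(
  deltas=[0,0,-1,0,0,0,1,0,0,-1,0,0,0,1,0,0,0,0,0,0,1,0,0,0,0,0,0,1],
)

```text
time_s: 11.88
position: [0.5667, 0.0178, 0.2936]
tcp_rot: [1.0, -0.0, -0.0, -0.0]
contact_force: [-0.4, -0.4, -0.0]
finger_gap: 1.0
grip_force: 0.0
```

Run:
```python
from h import *
s,im=shot('w8'); K,T=cam("wrist",s); i=im.astype(int); p=proj(K,T,[.567,.0178,.05]); print(p)
m=(i[...,0]>165); c=cv2.convexHull(blob(m,(p[0]-22,p[1])))
q,e=circ(K,T,c,.050); print(q.round(4),e.round(5),len(c))
```

```text
w8 [0.5667 0.0178 0.2936] [ 1.e+00 -1.e-04 -4.e-04 -1.e-04] 11.875
[251.66634608 197.45946491]
[0.567  0.0175 0.0268] 0.00013 33
```

Request:
drive_tool(
  deltas=[0,1,-0.3,0,0,0,1,0,1,-0.3,0,0,0,1,0,1,0,0,0,0,1,0,1,0,0,0,0,1,0,1,0,0,0,0,1],
)

```text
time_s: 12.55
position: [0.5667, -0.1332, 0.3109]
tcp_rot: [1.0, -0.0, -0.001, -0.0]
contact_force: [-1.1, -0.2, -0.2]
finger_gap: 1.004
grip_force: 0.0
```

Request:
drive_tool(
  deltas=[0,1,0,0,0,0,1,0,1,0,0,0,0,1,0,1,0,0,0,0,1,0,1,0,0,0,0,1,0,0,0,0,0,0,1],
)

```text
time_s: 13.18
position: [0.5665, -0.2538, 0.3107]
tcp_rot: [1.0, -0.001, -0.001, -0.0]
contact_force: [0.9, 0.4, -0.5]
finger_gap: 1.001
grip_force: 0.0
```

```bash
python3 -c "
from h import *
shot('w9')"
```

```text
w9 [ 0.5665 -0.2538  0.3107] [ 1.0e+00 -1.3e-03 -8.0e-04 -5.0e-04] 13.175
```

Request:
drive_tool(
  deltas=[0,1,0,0,0,0,1,0,1,0,0,0,0,1,-0.1,0.5,0.3,0,0,0,1,0,0,0,0,0,0,1],
)

```text
time_s: 13.72
position: [0.5635, -0.327, 0.3015]
tcp_rot: [1.0, -0.0, -0.001, -0.001]
contact_force: [-0.5, 1.1, 0.2]
finger_gap: 1.005
grip_force: 0.0
```

```bash
python3 -c "
from h import *
shot('w10')
a=cv2.imread('pics/w9.png');b=cv2.imread('pics/w10.png');cv2.imwrite('pics/w910.png',np.vstack([a[:300],b[:300]]))"
```

```text
w10 [ 0.5635 -0.327   0.3015] [ 1.e+00 -4.e-04 -1.e-03 -1.e-03] 13.725
```

View pics/w910.png

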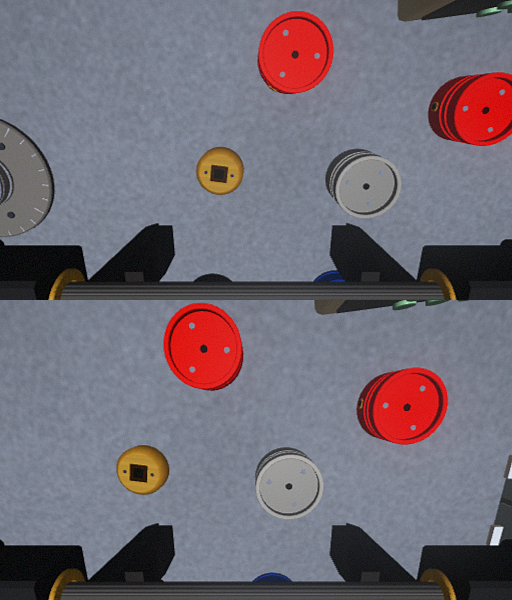

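w9/w10 show the grey heater at (365,187)/(289,186), brass insert pocket at (219,174)/(139,173), red look-alikes at (295,54),(486,110). The seated riser measures (0.567, 0.0175). Measure heater and brass.

Run:
```python
from h import *
oh=[];ob=[]
for n,h,b in(("w9",(365,187),(219,174)),("w10",(289,186),(139,173))):
    im,K,T=load(n); i=im.astype(int); print(i[h[1],h[0]-12],i[h[1]+28,h[0]],i[250,256])
    c=cv2.convexHull(blob(cv2.morphologyEx((i[...,2]>138).astype(np.uint8),cv2.MORPH_CLOSE,np.ones((5,5))),(h[0]-12,h[1])))
    q,e=circ(K,T,c,.040); print(n,"heater",q.round(4),e.round(5)); oh.append((K,T,proj(K,T,[*q[:2],.04])))
    m=(i.max(2)<75); c=blob(m,b); (u,v),sz,an=cv2.minAreaRect(c); print("brass pocket",u,v,sz,an,plane(K,T,(u,v),.024).round(4)); ob.append((K,T,(u,v)))
    c=cv2.convexHull(blob(cv2.morphologyEx(((i[...,2]-i[...,0])>35).astype(np.uint8),cv2.MORPH_CLOSE,np.ones((25,25))),b)); q,e=circ(K,T,c,.018); print("brass body",q.round(4),e.round(5))
print(tri(oh).round(4),tri(ob).round(4))
```

```text
[143 140 143] [143 146 146] [144 127 121]
w9 heater [ 0.5672 -0.3588  0.0298] 0.00139
brass pocket 218.5 173.5 (15.0, 15.0) 90.0 [ 0.576  -0.2219  0.024 ]
brass body [ 0.5768 -0.2225  0.0232] 0.00038
[150 152 153] [54 54 52] [152 133 129]
w10 heater [ 0.5674 -0.3592  0.0301] 0.00099
brass pocket 138.0 173.0 (16.0, 16.0) 90.0 [ 0.5757 -0.222   0.024 ]
brass body [ 0.5771 -0.2238  0.0241] 0.0007
[ 0.5669 -0.3593  0.0388] [ 0.5758 -0.2219  0.0237]
```

Run:
```python
from h import *
o=[]
for n,h in(("w9",(366,187)),("w10",(289,186))):
    im,K,T=load(n); g=im.min(2)[h[1]-8:h[1]+9,h[0]-8:h[0]+9].astype(float); w=np.clip(110-g,0,None); y,x=np.mgrid[-8:9,-8:9]
    uv=(h[0]+(w*x).sum()/w.sum(),h[1]+(w*y).sum()/w.sum()); print(uv,plane(K,T,uv,.034).round(4)); o.append((K,T,uv))
print(tri(o).round(4))
```

```text
(np.float64(365.7969683050069), np.float64(186.0638493339458)) [ 0.5663 -0.3593  0.034 ]
(np.float64(288.5505780346821), np.float64(186.03179190751445)) [ 0.5662 -0.3594  0.034 ]
[ 0.5661 -0.3595  0.0336]
```

Request:
drive_tool(
  deltas=[0.09,0.9,0,0,0,0,1,0,0.18,0.95,0,0,0,1,0,0,1,0,0,0,1,0,0,1,0,0,0,1,0,0,0,0,0,0,1],
)

```text
time_s: 14.4
position: [0.5665, -0.3582, 0.2127]
tcp_rot: [1.0, 0.0, -0.002, -0.002]
contact_force: [0.8, 0.1, 0.3]
finger_gap: 1.001
grip_force: 0.0
```

Run:
```python
from h import *
s,im=shot('w11'); print(arm.sense()["position"])
```

```text
w11 [ 0.5665 -0.3582  0.2127] [ 1.0e+00  4.0e-04 -1.6e-03 -1.6e-03] 14.4
[ 0.56683936 -0.35869458  0.21465738]
```

Request:
drive_tool(
  deltas=[-0.02,0.02,0.64,0,0,0,1,0,0,0.64,0,0,0,1,0,0,0,0,0,0,1,0,0,0,0,0,0,1],
)

```text
time_s: 14.95
position: [0.566, -0.3604, 0.1764]
tcp_rot: [1.0, -0.0, 0.0, 0.0]
contact_force: [0.1, 1.0, 0.4]
finger_gap: 1.002
grip_force: 0.0
```

Request:
drive_tool(
  deltas=[0,0,0,0,0,0,-1,0,0,0,0,0,0,-1,0,0,0,0,0,0,-1,0,0,0,0,0,0,-1,0,0,0,0,0,0,-1],
  newtons=35,
)

```text
time_s: 15.58
position: [0.5659, -0.3602, 0.1764]
tcp_rot: [1.0, -0.0, 0.0, 0.0]
contact_force: [-0.9, 1.1, 3.2]
finger_gap: 0.67
grip_force: 35.0
```

Request:
drive_tool(
  deltas=[0,0,-0.5,0,0,0,-1,0,0,-1,0,0,0,-1,0,0,-1,0,0,0,-1,0,0,-1,0,0,0,-1,0,-0.5,-1,0,0,0,-1],
)

```text
time_s: 16.2
position: [0.5655, -0.3456, 0.3125]
tcp_rot: [1.0, -0.001, 0.0, 0.0]
contact_force: [0.8, -0.0, -2.5]
finger_gap: 0.667
grip_force: 35.0
```

Request:
drive_tool(
  deltas=[0.05,-1,0,0,0,0,-1,0,-1,0,0,0,0,-1,0,-1,0,0,0,0,-1,0,-1,0,0,0,0,-1,0,-1,0,0,0,0,-1],
)

```text
time_s: 16.82
position: [0.5672, -0.1942, 0.3117]
tcp_rot: [1.0, -0.0, 0.0, 0.0]
contact_force: [0.5, 0.4, -3.3]
finger_gap: 0.67
grip_force: 35.0
```

Request:
drive_tool(
  deltas=[0,-1,0,0,0,0,-1,0,-1,0,0,0,0,-1,0,-1,0,0,0,0,-1,0,-1,0,0,0,0,-1,0,-1,0,0,0,0,-1],
)

```text
time_s: 17.45
position: [0.5673, -0.0443, 0.3118]
tcp_rot: [1.0, -0.0, 0.0, 0.0]
contact_force: [0.4, -0.4, -2.8]
finger_gap: 0.667
grip_force: 35.0
```

Request:
drive_tool(
  deltas=[0,-1,0.3,0,0,0,-1,0,-0.9,0.7,0,0,0,-1,0,0,0.7,0,0,0,-1,0,0,0,0,0,0,-1,0,0,0,0,0,0,-1],
)

```text
time_s: 18.08
position: [0.5677, 0.0114, 0.2613]
tcp_rot: [1.0, -0.0, 0.001, 0.0]
contact_force: [0.6, -0.4, -3.6]
finger_gap: 0.671
grip_force: 35.0
```

Request:
drive_tool(
  deltas=[-0.02,-0.2,0.3,0,0,0,-1,0,0,0.25,0,0,0,-1,0,0,0,0,0,0,-1,0,0,0,0,0,0,-1],
)

```text
time_s: 18.58
position: [0.567, 0.0177, 0.2437]
tcp_rot: [1.0, -0.0, 0.0, 0.0]
contact_force: [0.3, -0.3, -2.9]
finger_gap: 0.67
grip_force: 35.0
```

Run:
```python
from h import *
s,im=shot('w12'); a,_=arm.get_image("side"); b,_=arm.get_image("scene")
cv2.imwrite("pics/s12.png",np.hstack([cv2.resize(a[140:240,190:290],(400,400),interpolation=3),cv2.resize(b[140:240,230:330],(400,400),interpolation=3)]))
print(arm.sense()["position"].round(4))
```

```text
w12 [0.567  0.0177 0.2437] [ 1.e+00 -1.e-04  1.e-04  0.e+00] 18.575
[0.5669 0.0177 0.2438]
```

View pics/s12.png

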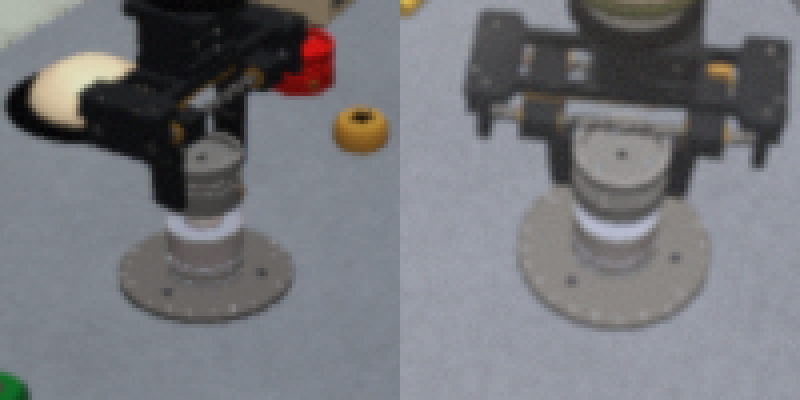

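The crops show the riser standing on the hub and the heater centred just above its spigot. Lower.

Request:
drive_tool(
  deltas=[0,0,0.15,0,0,0,-1,0,0,0.15,0,0,0,-1,0,0,0.15,0,0,0,-1,0,0,0.05,0,0,0,-1,0,0,0,0,0,0,-1],
)

```text
time_s: 19.35
position: [0.5669, 0.0178, 0.2285]
tcp_rot: [1.0, -0.0, -0.0, -0.0]
contact_force: [-0.4, -0.1, -2.2]
finger_gap: 0.668
grip_force: 35.0
```

Request:
drive_tool(
  deltas=[0,0,0.04,0,0,0,-1,0,0,0,0,0,0,-1],
)

```text
time_s: 19.6
position: [0.5669, 0.0177, 0.2274]
tcp_rot: [1.0, -0.0, 0.0, 0.0]
contact_force: [0.6, 0.4, -3.2]
finger_gap: 0.671
grip_force: 35.0
```

Request:
drive_tool(
  deltas=[0,0,0.03,0,0,0,-1,0,0,0,0,0,0,-1],
)

```text
time_s: 19.85
position: [0.5669, 0.0177, 0.2265]
tcp_rot: [1.0, -0.0, -0.0, -0.0]
contact_force: [-0.4, 0.1, -2.5]
finger_gap: 0.671
grip_force: 35.0
```

Request:
drive_tool(
  deltas=[0,0,0.03,0,0,0,-1,0,0,0,0,0,0,-1],
)

```text
time_s: 20.1
position: [0.5669, 0.0178, 0.2263]
tcp_rot: [1.0, -0.0, 0.0, 0.0]
contact_force: [-2.0, -0.4, 5.8]
finger_gap: 0.67
grip_force: 35.0
```

Request:
drive_tool(
  deltas=[0,0,0.02,0,0,0,-1,0,0,0,0,0,0,-1],
)

```text
time_s: 20.35
position: [0.5669, 0.0178, 0.2263]
tcp_rot: [1.0, -0.0, 0.0, 0.0]
contact_force: [-6.0, 1.2, 11.7]
finger_gap: 0.671
grip_force: 35.0
```

Heater bottomed at 0.2263 (expected 0.2264). Release, rise, measure the cup, then go to the brass insert.

Request:
drive_tool(
  deltas=[0,0,0,0,0,0,1,0,0,0,0,0,0,1,0,0,0,0,0,0,1,0,0,-0.5,0,0,0,1,0,0,-1,0,0,0,1],
)

```text
time_s: 20.98
position: [0.5668, 0.0177, 0.2706]
tcp_rot: [1.0, -0.0, -0.001, -0.0]
contact_force: [0.8, -0.1, 0.1]
finger_gap: 1.002
grip_force: 0.0
```

Request:
drive_tool(
  deltas=[0,0,-1,0,0,0,1,0,0,-1,0,0,0,1,0,0,0,0,0,0,1,0,0,0,0,0,0,1],
)

```text
time_s: 21.48
position: [0.5666, 0.0178, 0.3294]
tcp_rot: [1.0, -0.0, -0.001, -0.0]
contact_force: [-0.3, 0.5, -0.4]
finger_gap: 0.997
grip_force: 0.0
```

Run:
```python
from h import *
s,im=shot('w13'); K,T=cam("wrist",s); p=proj(K,T,[.567,.0178,.084]); print(p)
h=p.round().astype(int); g=im.min(2)[h[1]-9:h[1]+10,h[0]-9:h[0]+10].astype(float); w=np.clip(100-g,0,None); y,x=np.mgrid[-9:10,-9:10]
uv=(h[0]+(w*x).sum()/w.sum(),h[1]+(w*y).sum()/w.sum()); print(uv,plane(K,T,uv,.084).round(4))
```

```text
w13 [0.5666 0.0178 0.3294] [ 1.e+00 -1.e-04 -5.e-04 -1.e-04] 21.475
[251.69254217 196.66994148]
(np.float64(252.02540834845735), np.float64(196.53266787658802)) [0.5671 0.0175 0.084 ]
```

Request:
drive_tool(
  deltas=[0,1,0,0,0,0,1,0,1,0,0,0,0,1,0,1,0,0,0,0,1,0,1,0.5,0,0,0,1,0,1,0.5,0,0,0,1],
)

```text
time_s: 22.15
position: [0.5666, -0.1332, 0.2985]
tcp_rot: [1.0, -0.0, -0.001, -0.0]
contact_force: [0.6, 0.4, -0.4]
finger_gap: 1.002
grip_force: 0.0
```

Request:
drive_tool(
  deltas=[0.1,1,0.5,0,0,0,1,0.1,1,0.5,0,0,0,1,0.1,0.9,0.5,0,0,0,1,0,0,0,0,0,0,1,0,0,0,0,0,0,1],
)

```text
time_s: 22.78
position: [0.5758, -0.2185, 0.2549]
tcp_rot: [1.0, 0.0, -0.0, -0.0]
contact_force: [0.0, -0.6, -0.1]
finger_gap: 1.0
grip_force: 0.0
```

Run:
```python
from h import *
s,im=shot('w14'); K,T=cam("wrist",s); i=im.astype(int); b=proj(K,T,[.5758,-.222,.024]); print(b)
c=blob(i.max(2)<75,b); (u,v),sz,an=cv2.minAreaRect(c); print("pocket",u,v,sz,an,plane(K,T,(u,v),.024).round(4)); print(arm.sense()["position"])
a=cv2.imread('pics/w13.png'); cv2.imwrite('pics/w1314.png',np.vstack([a[:300],im[:300]]))
```

```text
w14 [ 0.5758 -0.2185  0.2549] [ 1.e+00  1.e-04 -3.e-04 -3.e-04] 22.775
[256.30433236 203.23685786]
pocket 256.3599853515625 202.97998046875 (19.374725341796875, 18.80904197692871) 8.130102157592773 [ 0.576 -0.222  0.024]
[ 0.57589915 -0.21832868  0.25523265]
```

View pics/w1314.png

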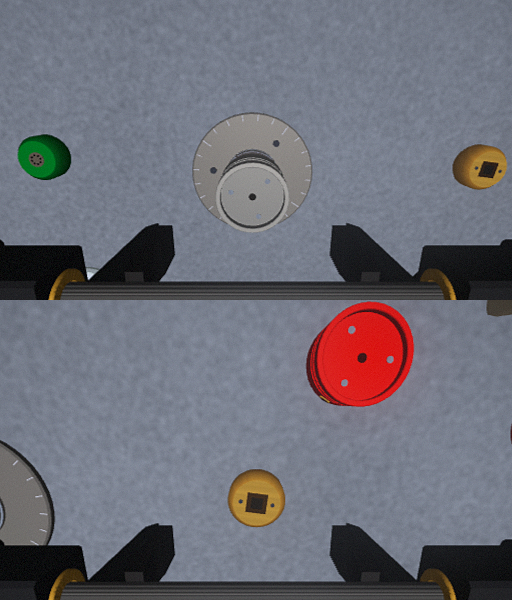

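w13 shows the heater seated with cup centre at (252,197), i.e. (0.567, 0.0176). w14 shows the brass insert under the gripper, pocket at (256,203). The fingertips must stay above the cup rim when the insert is seated, so I grip with the tips about 9 mm up.

Request:
drive_tool(
  deltas=[0,0.12,0.89,0,0,0,1,0,0,0.89,0,0,0,1,0,0,0.89,0,0,0,1,0,0,0,0,0,0,1,0,0,0,0,0,0,1],
)

```text
time_s: 23.45
position: [0.5762, -0.2226, 0.1764]
tcp_rot: [1.0, 0.0, 0.001, 0.0]
contact_force: [0.6, -0.1, -0.5]
finger_gap: 0.998
grip_force: 0.0
```

Request:
drive_tool(
  deltas=[0,0,0,0,0,0,1],
)

```text
time_s: 23.58
position: [0.5762, -0.2228, 0.1764]
tcp_rot: [1.0, 0.0, 0.001, 0.001]
contact_force: [0.0, 0.2, -1.2]
finger_gap: 1.003
grip_force: 0.0
```

Request:
drive_tool(
  deltas=[0,0,0.05,0,0,0,1,0,0,0,0,0,0,-1,0,0,0,0,0,0,-1,0,0,0,0,0,0,-1,0,0,0,0,0,0,-1],
  newtons=35,
)

```text
time_s: 24.2
position: [0.5758, -0.2229, 0.1734]
tcp_rot: [1.0, -0.0, -0.0, -0.0]
contact_force: [0.1, -0.1, -0.1]
finger_gap: 0.57
grip_force: 0.0
```

Request:
drive_tool(
  deltas=[0,0,0,0,0,0,-1,0,0,0,0,0,0,-1],
)

```text
time_s: 24.45
position: [0.5758, -0.2228, 0.1734]
tcp_rot: [1.0, -0.0, -0.0, -0.0]
contact_force: [0.3, 0.6, 0.2]
finger_gap: 0.509
grip_force: 35.0
```

Request:
drive_tool(
  deltas=[0,0,-0.3,0,0,0,-1,0,0,-0.5,0,0,0,-1,0,0,-1,0,0,0,-1,0,0,-1,0,0,0,-1,0,0,-1,0,0,0,-1],
)

```text
time_s: 25.08
position: [0.5757, -0.2228, 0.2895]
tcp_rot: [1.0, -0.0, 0.0, 0.0]
contact_force: [0.3, -0.4, -2.4]
finger_gap: 0.507
grip_force: 35.0
```

Run:
```python
from h import *
s,im=shot('w15'); a,_=arm.get_image("side"); b,_=arm.get_image("scene")
cv2.imwrite("pics/s15.png",np.hstack([cv2.resize(a[70:220,240:340],(400,600),interpolation=3),cv2.resize(im[180:330,200:300],(400,600),interpolation=3)]))
```

```text
w15 [ 0.5757 -0.2228  0.2895] [ 1.e+00 -1.e-04  4.e-04  2.e-04] 25.075
```

View pics/s15.png

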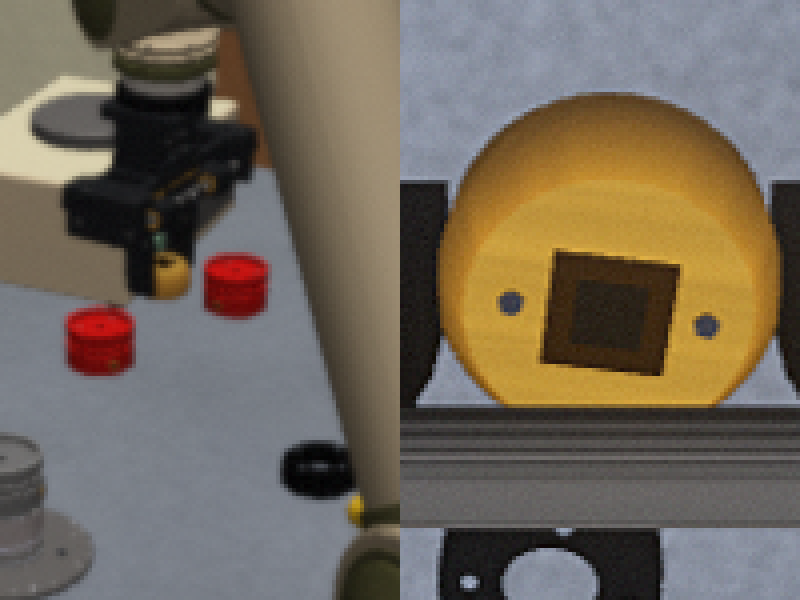

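Insert held level between the pads (side (280,140), pocket centred in the wrist crop), gap 0.507 = 46 mm. Carry it to the cup.

Request:
drive_tool(
  deltas=[-0.06,-1,0,0,0,0,-1,-0.06,-1,0,0,0,0,-1,-0.06,-1,0,0,0,0,-1,-0.06,-1,0,0,0,0,-1,-0.06,-1,0,0,0,0,-1],
)

```text
time_s: 25.85
position: [0.5664, -0.0718, 0.2859]
tcp_rot: [1.0, -0.0, -0.001, -0.0]
contact_force: [0.1, -0.6, -3.1]
finger_gap: 0.506
grip_force: 35.0
```

Request:
drive_tool(
  deltas=[0,-1,0,0,0,0,-1,0,-1,0,0,0,0,-1,0,-1,0,0,0,0,-1,0,0,0,0,0,0,-1,0,0,0,0,0,0,-1],
)

```text
time_s: 26.48
position: [0.5668, 0.0167, 0.2866]
tcp_rot: [1.0, -0.0, -0.001, 0.0]
contact_force: [0.7, -0.1, -2.5]
finger_gap: 0.505
grip_force: 35.0
```

Request:
drive_tool(
  deltas=[0,-0.03,0.35,0,0,0,-1,0,0,0.3,0,0,0,-1,0,0,0,0,0,0,-1,0,0,0,0,0,0,-1],
)

```text
time_s: 26.98
position: [0.5669, 0.0179, 0.268]
tcp_rot: [1.0, -0.0, 0.0, 0.0]
contact_force: [-0.4, -0.4, -2.5]
finger_gap: 0.509
grip_force: 35.0
```

Request:
drive_tool(
  deltas=[0,0,0.1,0,0,0,-1,0,0,0.1,0,0,0,-1,0,0,0,0,0,0,-1],
)

```text
time_s: 27.35
position: [0.5668, 0.018, 0.2617]
tcp_rot: [1.0, -0.0, -0.0, -0.0]
contact_force: [0.8, -0.3, -3.0]
finger_gap: 0.51
grip_force: 35.0
```

Request:
drive_tool(
  deltas=[0,0.01,0.06,0,0,0,-1,0,0,0.04,0,0,0,-1,0,0,0,0,0,0,-1],
)

```text
time_s: 27.72
position: [0.5669, 0.0177, 0.2588]
tcp_rot: [1.0, -0.0, -0.0, -0.0]
contact_force: [-0.1, 0.6, -3.0]
finger_gap: 0.512
grip_force: 35.0
```

Request:
drive_tool(
  deltas=[0,0,0.03,0,0,0,-1,0,0,0,0,0,0,-1],
)

```text
time_s: 27.98
position: [0.5669, 0.0178, 0.258]
tcp_rot: [1.0, -0.0, -0.0, -0.0]
contact_force: [-0.5, -0.8, -2.7]
finger_gap: 0.506
grip_force: 35.0
```

Request:
drive_tool(
  deltas=[0,0,0.02,0,0,0,-1,0,0,0,0,0,0,-1],
)

```text
time_s: 28.22
position: [0.5669, 0.0177, 0.2574]
tcp_rot: [1.0, -0.0, 0.0, -0.0]
contact_force: [0.2, 0.1, -2.4]
finger_gap: 0.506
grip_force: 35.0
```

Request:
drive_tool(
  deltas=[0,0,0.02,0,0,0,-1,0,0,0,0,0,0,-1],
)

```text
time_s: 28.48
position: [0.5669, 0.0178, 0.2574]
tcp_rot: [1.0, -0.0, 0.0, 0.0]
contact_force: [-3.8, 1.0, 4.9]
finger_gap: 0.512
grip_force: 35.0
```

Request:
drive_tool(
  deltas=[0,0,0.02,0,0,0,-1,0,0,0,0,0,0,-1],
)

```text
time_s: 28.72
position: [0.5669, 0.0178, 0.2573]
tcp_rot: [1.0, -0.0, 0.0, 0.0]
contact_force: [-5.4, -0.2, 9.6]
finger_gap: 0.509
grip_force: 35.0
```

Insert bottomed at 0.2574, as expected. Release, rise, measure it, then fly to the cap with two views.

Request:
drive_tool(
  deltas=[0,0,0,0,0,0,1,0,0,0,0,0,0,1,0,0,0,0,0,0,1,0,0,-0.5,0,0,0,1,0,0,-1,0,0,0,1],
)

```text
time_s: 29.35
position: [0.5668, 0.0177, 0.3018]
tcp_rot: [1.0, -0.0, -0.001, -0.0]
contact_force: [-0.6, -0.6, -1.0]
finger_gap: 1.001
grip_force: 0.0
```

Request:
drive_tool(
  deltas=[0,0,-1,0,0,0,1,0,0,-0.8,0,0,0,1,0,0,0,0,0,0,1,0,0,0,0,0,0,1],
)

```text
time_s: 29.85
position: [0.5667, 0.0178, 0.3545]
tcp_rot: [1.0, -0.0, -0.001, -0.0]
contact_force: [0.2, 0.2, 0.2]
finger_gap: 1.002
grip_force: 0.0
```

Run:
```python
from h import *
s,im=shot('w16'); K,T=cam("wrist",s); i=im.astype(int); b=proj(K,T,[.567,.0178,.108]); print(b)
c=blob(i.max(2)<75,b); (u,v),sz,an=cv2.minAreaRect(c); print("pocket",u,v,sz,an,plane(K,T,(u,v),.108).round(4))
```

```text
w16 [0.5667 0.0178 0.3545] [ 1.e+00 -1.e-04 -6.e-04 -1.e-04] 29.85
[251.66017193 196.29589191]
pocket 252.13848876953125 196.39231872558594 (18.233104705810547, 17.3648624420166) 7.125016689300537 [0.5669 0.0174 0.108 ]
```

Request:
drive_tool(
  deltas=[-0.61,0.93,0,0,0,0,1,-0.61,0.93,0,0,0,0,1,-0.61,0.93,0,0,0,0,1,-0.61,0.93,0.4,0,0,0,1,-0.61,0.93,0.4,0,0,0,1],
)

```text
time_s: 30.52
position: [0.4745, -0.1225, 0.3301]
tcp_rot: [1.0, -0.0, -0.001, -0.0]
contact_force: [0.5, -0.3, -0.3]
finger_gap: 1.0
grip_force: 0.0
```

Request:
drive_tool(
  deltas=[0,0,0,0,0,0,1],
)

```text
time_s: 30.65
position: [0.4745, -0.1228, 0.3299]
tcp_rot: [1.0, -0.001, -0.001, -0.001]
contact_force: [0.2, -0.3, -0.2]
finger_gap: 0.998
grip_force: 0.0
```

```bash
python3 -c "
from h import *
s,im=shot('w17'); print(proj(*cam('wrist',s),[.42,-.204,.02]))"
```

```text
w17 [ 0.4745 -0.1228  0.3299] [ 1.0e+00 -1.4e-03 -1.4e-03 -7.0e-04] 30.65
[326.54433249 224.73560397]
```

Request:
drive_tool(
  deltas=[-0.61,0.93,0.5,0,0,0,1,-0.61,0.93,0.5,0,0,0,1,-0.61,0.93,0.5,0,0,0,1,0,0,0,0,0,0,1,0,0,0,0,0,0,1],
)

```text
time_s: 31.32
position: [0.4211, -0.2047, 0.2866]
tcp_rot: [1.0, 0.0, 0.0, 0.0]
contact_force: [0.7, -0.4, 0.4]
finger_gap: 0.998
grip_force: 0.0
```

```bash
python3 -c "
from h import *
s,im=shot('w18'); print(proj(*cam('wrist',s),[.42,-.204,.02]))
a=cv2.imread('pics/w17.png');b=im;cv2.imwrite('pics/w178.png',np.vstack([a[:300],b[:300]]))"
```

```text
w18 [ 0.4211 -0.2047  0.2866] [1.e+00 2.e-04 3.e-04 1.e-04] 31.325
[250.82497745 191.14496044]
```

View pics/w178.png

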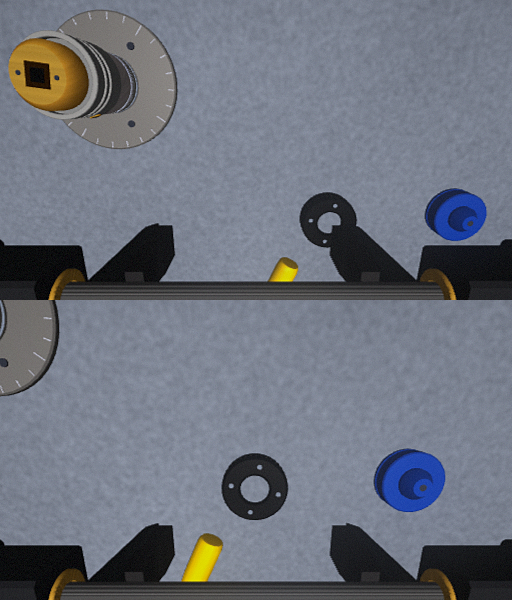

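w17/w18 show the brass insert sitting in the heater cup at (37,75). The black cap is at (328,220)/(255,187), the blue riser beside it at (409,180), and a yellow handle end at (209,241), clear of the finger path. Measure the cap from w1 and w18.

Run:
```python
from h import *
o=[]
for n,h in(("w1",(175,185)),("w18",(255,188))):
    im,K,T=load(n); i=im.astype(int); y,x=np.mgrid[:384,:512]
    w=(i.max(2)>85)&(np.hypot(x-h[0],y-h[1])<18); c=cv2.convexHull(blob(w,h)); q,e=circ(K,T,c,.020); print(n,"window",q.round(4),e.round(5)); o.append((K,T,proj(K,T,[*q[:2],.02])))
    m=(i.max(2)<85); m[h[1]+45:]=0; c=cv2.convexHull(max(cv2.findContours((m&(np.hypot(x-h[0],y-h[1])<45)).astype(np.uint8),0,1)[0],key=len)); q,e=circ(K,T,c,.020); print("outer",q.round(4),e.round(5))
print(tri(o).round(4)); s=arm.sense();print(s["position"])
im,K,T=load("w18"); print("handle",plane(K,T,(209,241),.02).round(3))
```

```text
w1 window [ 0.4224 -0.2082  0.0125] 0.00014
outer [ 0.424  -0.2099  0.0312] 0.00076
w18 window [ 0.4224 -0.2072  0.0125] 0.00018
outer [ 0.4234 -0.2072  0.0303] 0.00053
[ 0.4213 -0.2072  0.0165]
[ 0.42119566 -0.20458185  0.28668851]
handle [ 0.371 -0.164  0.02 ]
```

Request:
drive_tool(
  deltas=[0.03,0.09,0.97,0,0,0,1,0,0,0.97,0,0,0,1,0,0,0.97,0,0,0,1,0,0,0.9,0,0,0,1,0,0,0,0,0,0,1],
)

```text
time_s: 32.0
position: [0.4216, -0.2072, 0.1711]
tcp_rot: [1.0, 0.001, -0.001, -0.001]
contact_force: [0.5, 0.6, -0.7]
finger_gap: 1.003
grip_force: 0.0
```

Request:
drive_tool(
  deltas=[0,0,0,0,0,0,1],
)

```text
time_s: 32.12
position: [0.422, -0.2079, 0.173]
tcp_rot: [1.0, 0.0, 0.001, 0.001]
contact_force: [0.0, -0.3, -0.2]
finger_gap: 1.0
grip_force: 0.0
```

Request:
drive_tool(
  deltas=[0,0,0.05,0,0,0,1,0,0,0,0,0,0,-1,0,0,0,0,0,0,-1,0,0,0,0,0,0,-1,0,0,0,0,0,0,-1],
  newtons=20,
)

```text
time_s: 32.75
position: [0.4213, -0.2082, 0.1705]
tcp_rot: [1.0, -0.0, 0.0, -0.0]
contact_force: [-0.3, 0.2, 2.4]
finger_gap: 0.68
grip_force: 20.0
```

Request:
drive_tool(
  deltas=[0,0,0,0,0,0,-1,0,0,0,0,0,0,-1],
)

```text
time_s: 33.0
position: [0.4214, -0.2081, 0.1705]
tcp_rot: [1.0, -0.0, 0.0, 0.0]
contact_force: [-1.7, 0.3, 3.7]
finger_gap: 0.679
grip_force: 20.0
```

Run:
```python
from h import *
s,im=shot('w19'); K,T=cam("wrist",s); i=im.astype(int); h=proj(K,T,[.422,-.2077,.02]); y,x=np.mgrid[:384,:512]
w=(i.max(2)>85)&(np.hypot(x-h[0],y-h[1])<35)&(y<276); c=cv2.convexHull(blob(w,h-[0,6])); c=c[c[:,0,1]<272]
q,e=circ(K,T,c,.020); print(h,len(c),q.round(4),e.round(5))
```

```text
w19 [ 0.4214 -0.2081  0.1705] [ 1.e+00 -1.e-04  0.e+00  0.e+00] 33.0
[250.63336501 256.26211989] 22 [ 0.4233 -0.2083  0.0123] 0.00017
```

Request:
drive_tool(
  deltas=[0,0,-0.5,0,0,0,-1,0,0,-1,0,0,0,-1,0,0,-1,0,0,0,-1,0,0,-1,0,0,0,-1,0,0,-1,0,0,0,-1],
)

```text
time_s: 33.67
position: [0.4211, -0.2079, 0.3072]
tcp_rot: [1.0, -0.0, 0.0, 0.0]
contact_force: [0.3, 0.4, -1.1]
finger_gap: 0.677
grip_force: 20.0
```

Request:
drive_tool(
  deltas=[0.6,-0.94,0,0,0,0,-1,0.6,-0.94,0,0,0,0,-1,0.6,-0.94,0,0,0,0,-1,0.6,-0.94,0,0,0,0,-1,0.6,-0.94,0,0,0,0,-1],
)

```text
time_s: 34.3
position: [0.5117, -0.0661, 0.3062]
tcp_rot: [1.0, -0.0, 0.0, 0.0]
contact_force: [0.9, -0.3, -1.2]
finger_gap: 0.676
grip_force: 20.0
```

Request:
drive_tool(
  deltas=[0.6,-0.94,0,0,0,0,-1,0.6,-0.94,0,0,0,0,-1,0.6,-0.94,0,0,0,0,-1,0,0,0,0,0,0,-1,0,0,0,0,0,0,-1],
)

```text
time_s: 34.92
position: [0.565, 0.017, 0.3057]
tcp_rot: [1.0, -0.0, -0.0, 0.0]
contact_force: [-0.8, -0.1, -0.8]
finger_gap: 0.678
grip_force: 20.0
```

Request:
drive_tool(
  deltas=[0.04,-0.02,0.4,0,0,0,-1,0,0,0.35,0,0,0,-1,0,0,0,0,0,0,-1,0,0,0,0,0,0,-1],
)

```text
time_s: 35.42
position: [0.5666, 0.0179, 0.283]
tcp_rot: [1.0, -0.0, 0.0, 0.0]
contact_force: [-0.2, 0.1, -1.0]
finger_gap: 0.679
grip_force: 20.0
```

Run:
```python
from h import *
s,im=shot('w20'); K,T=cam("wrist",s); i=im.astype(int); Tt=np.array(arm.get_calibration("wrist")["T_tool_cam"])
h=proj(K,T,[.567,.0177,.108]); print(h); y,x=np.mgrid[:384,:512]
m=(i[...,2]-i[...,0]>30)&(np.hypot(x-h[0],y-h[1])<40); ys,xs=np.nonzero(m); print("brass px seen in window",m.sum(),xs.mean() if m.any() else 0, ys.mean() if m.any() else 0)
```

```text
w20 [0.5666 0.0179 0.283 ] [ 1.e+00 -2.e-04  0.e+00  0.e+00] 35.425
[251.88667816 235.19275161]
brass px seen in window 1019 251.88027477919528 250.31207065750735
```

Request:
drive_tool(
  deltas=[-0.01,0.01,0.15,0,0,0,-1,0,0,0.15,0,0,0,-1,0,0,0.15,0,0,0,-1,0,0,0.1,0,0,0,-1,0,0,0,0,0,0,-1],
)

```text
time_s: 36.1
position: [0.5663, 0.0177, 0.2662]
tcp_rot: [1.0, -0.0, -0.0, -0.0]
contact_force: [-1.2, -0.7, -0.4]
finger_gap: 0.683
grip_force: 20.0
```

Request:
drive_tool(
  deltas=[0,0,0.05,0,0,0,-1,0,0,0,0,0,0,-1],
)

```text
time_s: 36.35
position: [0.5663, 0.0177, 0.2649]
tcp_rot: [1.0, -0.0, -0.0, 0.0]
contact_force: [-0.4, 0.1, -1.3]
finger_gap: 0.681
grip_force: 20.0
```

Request:
drive_tool(
  deltas=[0,0,0.03,0,0,0,-1,0,0,0,0,0,0,-1],
)

```text
time_s: 36.6
position: [0.5663, 0.0177, 0.264]
tcp_rot: [1.0, -0.0, -0.0, -0.0]
contact_force: [-0.8, 0.7, -0.4]
finger_gap: 0.677
grip_force: 20.0
```

Request:
drive_tool(
  deltas=[0,0,0.03,0,0,0,-1,0,0,0,0,0,0,-1],
)

```text
time_s: 36.85
position: [0.5663, 0.0177, 0.2631]
tcp_rot: [1.0, -0.0, -0.0, -0.0]
contact_force: [0.5, 0.2, -1.0]
finger_gap: 0.68
grip_force: 20.0
```

Request:
drive_tool(
  deltas=[0,0,0.02,0,0,0,-1,0,0,0,0,0,0,-1],
)

```text
time_s: 37.1
position: [0.5663, 0.0178, 0.2626]
tcp_rot: [1.0, -0.0, 0.0, -0.0]
contact_force: [0.7, -0.2, 0.4]
finger_gap: 0.677
grip_force: 20.0
```

Request:
drive_tool(
  deltas=[0,0,0.02,0,0,0,-1,0,0,0,0,0,0,-1],
)

```text
time_s: 37.35
position: [0.5663, 0.0178, 0.2625]
tcp_rot: [1.0, -0.0, 0.0, 0.0]
contact_force: [-2.9, 0.5, 5.2]
finger_gap: 0.679
grip_force: 20.0
```

Cap lip rests on the insert at 0.2625, as expected. Release, rise and check by measurement.

Request:
drive_tool(
  deltas=[0,0,0,0,0,0,1,0,0,0,0,0,0,1,0,0,0,0,0,0,1,0,0,-0.5,0,0,0,1,0,0,-1,0,0,0,1],
)

```text
time_s: 37.98
position: [0.5662, 0.0177, 0.3075]
tcp_rot: [1.0, -0.0, -0.001, -0.0]
contact_force: [0.4, -0.6, -0.6]
finger_gap: 1.0
grip_force: 0.0
```

Request:
drive_tool(
  deltas=[0,0,-1,0,0,0,1,0,0,-1,0,0,0,1,0,0,-0.5,0,0,0,1,0,0,0,0,0,0,1,0,0,0,0,0,0,1],
)

```text
time_s: 38.6
position: [0.5662, 0.0178, 0.3808]
tcp_rot: [1.0, -0.0, -0.001, -0.0]
contact_force: [0.1, 0.8, -0.5]
finger_gap: 0.998
grip_force: 0.0
```

Run:
```python
from h import *
s,im=shot('w21'); K,T=cam("wrist",s); i=im.astype(int); h=proj(K,T,[.567,.0177,.112]); y,x=np.mgrid[:384,:512]; print(h)
m=(i.max(2)<85)&(np.hypot(x-h[0],y-h[1])<60); c=cv2.convexHull(max(cv2.findContours(m.astype(np.uint8),0,1)[0],key=len)); q,e=circ(K,T,c,.112); print("cap outer",q.round(4),e.round(5))
m=(i[...,2]-i[...,0]>30)&(np.hypot(x-h[0],y-h[1])<40); c=cv2.convexHull(blob(cv2.morphologyEx(m.astype(np.uint8),cv2.MORPH_CLOSE,np.ones((25,25))),h)); q,e=circ(K,T,c,.112); print("window",q.round(4),e.round(5))
_,d=arm.get_image("wrist")
P=[]
for r in (19,23):
  for a in np.arange(0,2*np.pi,.26):
    p=np.array([.567+r*1e-3*np.cos(a),.0177+r*1e-3*np.sin(a),.112]); u,v=proj(K,T,p).round().astype(int); z=d[v,u]; w=T[:3,3]+T[:3,:3]@(np.linalg.solve(K,[u,v,1.])*z); P.append(w)
P=np.array(P); A=np.c_[P[:,:2]-[.567,.0177],np.ones(len(P))]; k,_,_,_=np.linalg.lstsq(A,P[:,2],rcond=None); print("lip plane",k.round(4),"std",np.std(P[:,2]-A@k).round(4))
arm.get_image("scene"); print(arm.sense()["contact_force"],arm.sense()["time_s"])
b,_=arm.get_image("scene"); o=cv2.imread("pics/scene0.png"); D=cv2.absdiff(b,o).max(2)
for k,(u,v) in dict(blue=(165,149),green=(367,215),dish=(358,168),waffle=(414,177)).items(): print(k,np.median(D[v-8:v+9,u-8:u+9]),D[v-8:v+9,u-8:u+9].mean().round(1))
```

```text
w21 [0.5662 0.0178 0.3808] [ 1.e+00 -1.e-04 -1.e-03 -2.e-04] 38.6
[251.84052885 187.59443072]
cap outer [0.5708 0.0166 0.0324] 0.00185
window [0.5672 0.0176 0.0128] 0.00012
lip plane [ 0.0112 -0.0106  0.1113] std 0.0006
[ 1.30776444 -0.46577334 -0.11417116] 38.75
blue 3.0 3.7
green 3.0 3.3
dish 3.0 3.7
waffle 3.0 3.4
```

Cap window at (0.567, 0.0176), lip plane at 0.111 m (0.112 nominal) and level within about 1°. The four parts to be left are unmoved, and the gripper is clear.

```bash
python3 -c "
from station import arm
print(arm.finish_job())"
```

```text
the job is handed in; nothing more can be done
None
```

The work stage is built on the turntable in the order asked (riser, heater head, brass insert, cap). Each part was set down to firm contact at the expected height, the cap measures level within about 1°, the blue riser, green insert, dish and tray have not moved, and the job was handed in at about 39 s with the gripper clear.

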